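Square the carton in the packing jig

ROBOT

A 6-joint arm with a two-finger parallel gripper is mounted at the origin on the work surface. World frame = base frame: x ahead of the robot, y to its left, z up, the work surface at z = 0. Lengths are in m, angles in rad, forces in N, time in s.
With the tool pointing down it reaches from about 0.35 to 0.775 m from the base axis. Payload 5.5 kg.
Tool frame: the origin (TCP) lies on the centre line of the jaws, within the pads' length; the fingertips stand manip.tcp_to_tips ahead of it and the grasp point (between the pads) lies 6 mm ahead of it (manip.tcp_to_tips is the distance from the TCP to the fingertips, in m); z points along the fingers, y is the direction in which the jaws open and shut (so a half turn about z gives the same grasp; the last joint's range is limited). The gripper opens to 85 mm and grips with 20 to 120 N. Pads are 22 mm wide; open, the fingers measure 114 mm over their backs; the gripper's body (76 mm by 85 mm) begins 54 mm behind the grasp point. The pads swing forward as they close: fully open they stand 13 mm farther back than shut.
Start: joints at [1.049, 0.313, 0.046, 1.304, 0, 1.431], TCP at [0.214, 0.534, 0.236] pointing down, gripper open.
Joint ranges: [-2.76, 2.76], [-0.86, 1.69], [-1.03, 1.26], [-2.2, 2.34], [-1.47, 1.5], [-3.14, 3.14]. Speed limits (rad/s): [2.57, 2.57, 3.14, 3.14, 3.14, 3.14].

INTERFACE

Orientations are given as [roll, pitch, yaw] about the fixed x, y, z axes, in that order (R = Rz(yaw) Ry(pitch) Rx(roll)).
In Python, from rig import manip gives the robot as it stands.
- The arm moves only by the shell command python3 -m inch 'ROWS'. ROWS is JSON, a list of rows, each a list of 7 numbers: the shift along the tool's x, y, z in m, then the turn, a rotation vector about the tool's x, y, z in degrees, then the closure, from -1 (fully open) to 1 (shut). A call has 1 to 5 rows; each row shifts and turns the pose as measured when the row begins, along the tool's axes as they then stand; what a row does not reach is not made up. A row lasts 1/8 s, in which the tool goes at most 62.5 mm and 10.7 degrees, less where a joint would pass 70% of its speed; a pose out of reach is approached as far as the arm can. A call is refused whole if a number of a shift passes 0.0625 or a number of a turn 10.7, either way. A call with a gripper value outside its range is refused whole. The fingers move at their own pace and stop on an object; the grip force is fixed at half the most. Time passes only in rows, so rows that do not move let the fingers close. It gives the time, the measured TCP pose, the force and the opening at its end, in the units of the state.
- manip.get_state(): the state, without advancing time (a new reading comes with each control period).
- manip.capture(name): name is "scene" or "top" or "wrist"; returns a dict with "frame" (420x560x3 uint8, blue, green, red), "range_z" (420x560 float32, m along the optical axis (not along the pixel's ray), 0 where there is no reading), "fx", "fy", "cx", "cy" (pixels), "R" (3x3) and "t" (3): a world point X has camera coordinates R X + t. Camera axes: x right, y down, z forward; pixel columns grow to the right and rows downward; lengths in m; the calibration is good to about 2 mm. A picture is of the moment at which its call begins.
- manip.job_done(): hands the job in, once; it reports no verdict.
Trained networks look in a picture, given as the dict that the camera call returned (one of the last four; its "shot" number tells which), for a name from the list of things; names that differ only in an ending like _2 or _b are one class to them, and where a whole thing is asked for, a point or a joint stands for the part that bears it (a point fixed in the world has none). Each returns a list of dicts, best first, with "p" (0 to 1); they miss things now and then, are a little off and sometimes report something else, mostly with a low value. They report only what shows in the picture. A call takes as long as a camera call. They do not tell look-alikes from the thing itself.
- manip.boxes_of(target, picture): "box" ([left, top, right, bottom] as shares, 0 to 1, of the picture: columns of its width, rows of its height, round what is visible of it).
The state is a dict: "time": time; "joints": joint angles; "joint_vel": joint speeds; "joint_efforts": joint torques, N m; "eef_pos": TCP position; "tool_rot": TCP orientation; "wrist_force": force on the tool from outside, world axes, zero at the start; "wrist_torque": the same for the moment, N m; "opening": finger opening in m.
Only numpy, scipy, OpenCV 4.12 (cv2) and the standard library are available. Lean on these libraries where they do the work, as an engineer would, in place of code of your own. Each camera call takes 0.05 s, during which the arm holds its last target.

TASK

Push the brown carton along the bench into the corner of the wooden squaring jig, so that it sits flush against both the long back rail and the short end stop, and slide the green jaw along until it rests against the carton and keeps it there. Only push with the fingers: never lift or tip the carton, and leave the other loose things on the bench where they are. Finish with the hand clear.

Things in the scene. Friction and masses are not known exactly. Their poses are not given: they have to be found in the camera images.
- jig: fixed L-shaped wooden jig with no floor; rails 35 mm high. Origin: its inner corner on the bench. Back rail: front face at x = 0, 25 mm thick (x 0 to 25), from the corner 410 mm along the jig's -y. End stop: face at y = 0, 30 mm thick (y 0 to 30), x from -125 to 25 mm. The carton belongs at x < 0, y < 0: seated, its centre is at jig x = -50, y = -75 mm
- carton_center (a point): centre (27.5 mm above the bench) of the brown carton with pink labels, 100 mm (its x) x 150 mm (its y) x 55 mm tall, loose, 0.3 to 0.7 kg. Its +x long side belongs against the back rail. It starts on the robot's side of its place, up to 20 degrees askew to the jig, between the lines of end stop and jaw
- jaw_face (a point): point on the working face (it looks along the jig's +y) of the green jaw, a flat plate 20 mm thick behind this face, jig x from -2 to -102 mm, top 54 mm above the bench, 3 mm of air below; an aluminium carriage (same top) carries it on the back rail. The point is 50 mm out from the rail, 30 mm above the bench. On a seated carton it is at jig y = -150 mm
- jaw (a joint): travel of the jaw along the back rail, m: 0 is fully open (face at jig y = -280 mm); it grows as the jaw slides along the jig's +y towards the end stop (face at -280 mm + value). About 1.5 N of friction; it stays where it is left
- tin_a: white tin with blue lid, 76 mm across, 85 mm tall; origin at the centre of its underside. Not to be disturbed
- tin_b: second white tin with blue lid, 76 mm across, 85 mm tall; origin at the centre of its underside. Not to be disturbed
- gift_box: small pink gift box with white ribbon, 60 x 40 x 30 mm tall, lying near the open (robot-side) end of the green jaw; origin at the centre of its underside. Not to be disturbed
- tape_roll: tan roll of tape lying flat, 84 mm across with a 50 mm hole, 24 mm tall; origin at the centre of its underside. Not to be disturbed
- bench_brush: bench brush lying flat, its handle to its -x. Not to be disturbed
- jar: dark jar with red lid, 72 mm across, 90 mm tall; origin at the centre of its underside. Not to be disturbed
- bar_box: flat white box with a brown band, 50 x 90 x 22 mm tall; origin at the centre of its underside. Not to be disturbed
Things that resemble listed ones, but are neither listed nor needed, are in the scene too. There is more than one size of the part that bears carton_center; the job needs the largest.

How it is judged:
By the outcome, as a careful person would: the job done as asked, in the order asked, and still so for the second after the job is handed in, with the robot touching nothing.
It also fails if it takes over 54 s, if anything falls off the work surface, if the arm or the gripper's body presses on something with over 40 N, if the wrist force passes 120 N, or if a joint passes its speed limit or range.

## Working session

There is one attempt and no reset: what is moved stays moved. The work goes in short steps, Python scripts to look and compute and a shell command to move; the robot and the scene stay as the last step left them, time stands still between calls to the robot, and variables do not carry over. Pictures are saved under pics/ and viewed, and the job is handed in when it is done.

```bash
ls; mkdir -p pics; python3 - <<'E'
from rig import manip
import cv2,pickle
s=manip.get_state(); print(s); print(manip.tcp_to_tips)
for n in ("top","scene"):
    d=manip.capture(n); cv2.imwrite(f"pics/{n}0.png",d["frame"]); pickle.dump(d,open(f"{n}0.pkl","wb"))
    for t in ("carton_center","jaw_face","jig","tin_a","gift_box","tape_roll","bench_brush","jar","bar_box"):
        try: print(n,t,[(round(b["p"],2),[round(v*w) for v,w in zip(b["box"],(560,420,560,420))]) for b in manip.boxes_of(t,d)])
        except Exception as e: print(t,e)
E
```

```text
pics
{'time': 0.0, 'joints': array([1.04937632e+00, 3.14006807e-01, 4.49506845e-02, 1.30359698e+00,
       8.15843869e-06, 1.43116287e+00]), 'joint_vel': array([ 0.00144322, -0.00168316, -0.00036927,  0.00082943,  0.00018077,
       -0.0002697 ]), 'joint_efforts': array([-9.40466234e-04, -4.80629361e+01,  2.98530811e+01,  1.94782071e-02,
       -2.90323833e-04,  1.43410335e-05]), 'eef_pos': array([0.21399885, 0.53314027, 0.23539365]), 'tool_rot': array([-3.13975509e+00, -2.66504831e-04,  2.75980585e+00]), 'wrist_force': array([-0.68000932, -0.10137119, -0.02010737]), 'wrist_torque': array([ 0.03939631, -0.02127484, -0.02363406]), 'opening': 0.08537337643183432}
0.025
top carton_center [(0.97, [244, 202, 306, 252]), (0.71, [184, 251, 234, 306])]
top jaw_face [(0.91, [322, 165, 348, 218])]
top jig [(0.61, [219, 165, 383, 224])]
top tin_a [(0.78, [115, 248, 157, 285]), (0.7, [215, 166, 385, 225])]
top gift_box [(0.92, [328, 233, 351, 260]), (0.7, [111, 155, 146, 186])]
top tape_roll [(0.67, [401, 250, 436, 282])]
top bench_brush [(0.75, [420, 143, 471, 210]), (0.58, [73, 210, 116, 244])]
top jar [(0.78, [110, 157, 147, 183])]
top bar_box [(0.91, [146, 197, 184, 225])]
scene carton_center [(0.94, [240, 256, 288, 306]), (0.89, [271, 183, 335, 228]), (0.6, [361, 176, 394, 222]), (0.18, [131, 152, 150, 206])]
scene jaw_face [(0.78, [214, 184, 263, 226])]
scene jig [(0.62, [188, 180, 349, 275])]
scene tin_a [(0.83, [415, 207, 453, 249]), (0.71, [132, 151, 152, 206]), (0.61, [443, 246, 482, 293])]
scene gift_box [(0.66, [253, 158, 271, 182]), (0.34, [415, 207, 453, 245])]
scene tape_roll [(0.79, [201, 126, 227, 149])]
scene bench_brush [(0.81, [132, 151, 152, 205]), (0.62, [372, 246, 410, 280])]
scene jar [(0.83, [395, 284, 431, 327])]
scene bar_box [(0.96, [370, 247, 413, 281])]
```

View pics/top0.png

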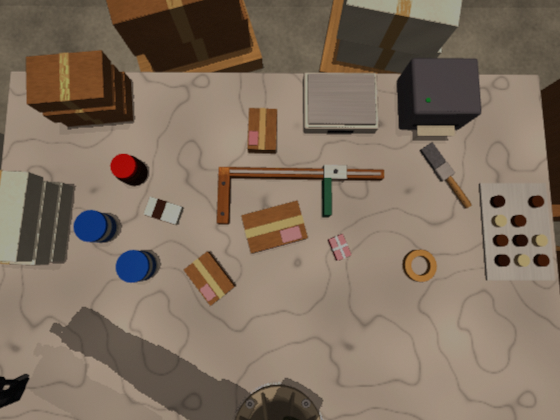

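View pics/scene0.png

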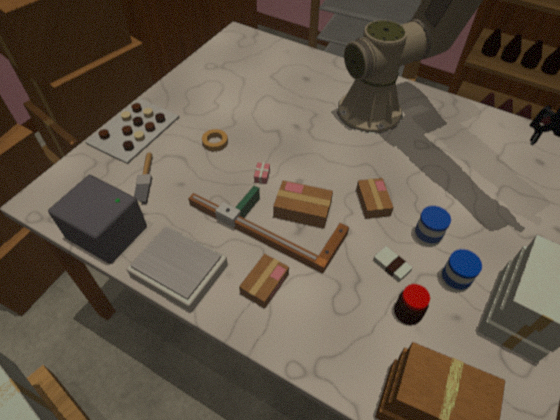

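The top view shows the jig's inner corner near (229,180), its rail running right, and the jaw at (327,195). The large carton is at (275,227), slightly askew, and the gift box at (340,246). Next I'll measure them from depth.

```bash
cat > h.py <<'E'
import numpy as np,cv2,pickle
def world(d):
    z=d["range_z"].astype(float); h,w=z.shape
    u,v=np.meshgrid(np.arange(w),np.arange(h))
    c=np.stack([(u-d["cx"])/d["fx"]*z,(v-d["cy"])/d["fy"]*z,z],-1)
    return (c-np.asarray(d["t"]))@np.asarray(d["R"])
def rect(pts):
    r=cv2.minAreaRect((pts*1000).astype(np.float32)); return r, cv2.boxPoints(r).round(1).tolist()
E
python3 - <<'E'
from h import *
d=pickle.load(open("top0.pkl","rb")); W=world(d); Z=W[...,2]
print("cam",-np.array(d["R"]).T@d["t"], d["fx"], "bench z", np.median(Z[270:300,250:330]))
def seg(name,box,z0,z1):
    l,t,r,b=box; S=W[t:b,l:r]; m=((S[...,2]>z0)&(S[...,2]<z1)).astype(np.uint8)
    n,lab,st,_=cv2.connectedComponentsWithStats(m,connectivity=4)
    k=1+np.argmax(st[1:,4]); P=S[lab==k]; r_,bx=rect(P[:,:2])
    print(name,len(P),"z",np.median(P[:,2]).round(4),"c",np.round(r_[0],1),np.round(r_[1],1),round(r_[2],1)); print("   ",bx)
seg("carton",(238,196,312,256),.045,.065)
seg("rails",(212,160,390,230),.025,.042)
seg("rail_right",(350,160,390,190),.025,.042)
seg("rail_mid",(235,160,318,190),.025,.042)
seg("stop",(212,186,240,230),.025,.042)
seg("jaw",(318,182,340,222),.045,.065)
seg("jaw+carr",(318,160,350,222),.045,.065)
seg("gift",(324,230,355,264),.02,.04)
seg("small",(180,248,238,308),.02,.065)
seg("small2",(240,100,285,160),.02,.065)
seg("tape",(398,245,440,286),.015,.035)
seg("tin",(112,245,160,288),.07,.1)
E
```

```text
cam [0.42775807 0.01345955 1.05173373] 393.18264025038167 bench z -0.00018349224719343884
carton 2318 z 0.0547 c [506.4  10.1] [ 99.7 150.4] 15.0
    [[438.70001220703125, 69.80000305175781], [477.70001220703125, -75.4000015258789], [574.0, -49.599998474121094], [535.0, 95.5999984741211]]
rails 1580 z 0.0347 c [593.2  20.3] [148.7 281.5] 1.0
    [[516.2999877929688, 159.6999969482422], [521.2999877929688, -121.80000305175781], [670.0, -119.19999694824219], [665.0, 162.3000030517578]]
rail_right 331 z 0.035 c [ 648.3 -236. ] [89.1 25.9] 88.8
    [[634.4000244140625, -280.29998779296875], [660.2999877929688, -280.79998779296875], [662.2000122070312, -191.8000030517578], [636.2999877929688, -191.1999969482422]]
rail_mid 809 z 0.0349 c [651.5   3.6] [217.3  26.1] 89.3
    [[637.2000122070312, -104.9000015258789], [663.2999877929688, -105.19999694824219], [665.9000244140625, 112.0999984741211], [639.7999877929688, 112.4000015258789]]
stop 450 z 0.0344 c [565.8 144.4] [30.4 98.2] 88.8
    [[516.4000244140625, 130.10000610351562], [614.5999755859375, 128.10000610351562], [615.2000122070312,
[... 849 characters left out ...]
000061035156, 180.5], [397.70001220703125, 240.89999389648438]]
small2 1240 z 0.0412 c [768.4  42.6] [ 76.1 115.9] 88.2
    [[709.2999877929688, 6.400000095367432], [825.0999755859375, 2.700000047683716], [827.5, 78.80000305175781], [711.7000122070312, 82.4000015258789]]
tape 566 z 0.0234 c [ 407.4 -370.1] [83.7 79.7] 89.5
    [[367.1000061035156, -411.6000061035156], [446.8999938964844, -412.29998779296875], [447.6000061035156, -328.6000061035156], [367.8999938964844, -327.8999938964844]]
tin 881 z 0.085 c [408.5 353.7] [78.7 76.6] 88.7
    [[369.29998779296875, 315.20001220703125], [445.8999938964844, 313.5], [447.70001220703125, 392.20001220703125], [371.1000061035156, 393.8999938964844]]
```

```bash
cat >> h.py <<'E'
C=np.array([.6402,.1277]); YAW=-0.0157
J=np.array([[np.cos(YAW),np.sin(YAW)],[-np.sin(YAW),np.cos(YAW)]])
def jig(p): return J@(np.asarray(p)[:2]-C)*1000
def st():
    from rig import manip
    s=manip.get_state(); print("t",round(s["time"],2),"jig",jig(s["eef_pos"]).round(1),"z",round(s["eef_pos"][2]*1000,1),"rot",np.degrees(s["tool_rot"]).round(1),"F",s["wrist_force"].round(1),"J",s["joints"].round(2)); return s
E
python3 -m inch '[[0,0,0,0,0,-10.5,-1],[0,0,0,0,0,-9.5,-1],[-0.02,-0.05,0,0,0,0,-1],[-0.02,-0.05,0,0,0,0,-1],[-0.02,-0.05,0,0,0,0,-1]]'; python3 -c "from h import *;st()"
```

```text
time: 1.62
eef_pos: [0.2719, 0.3821, 0.2353]
tool_rot: [3.141, 0.001, 3.127]
wrist_force: [1.1, -1.1, 0.5]
opening: 0.0854
t 1.62 jig [-372.3  248.5] z 235.3 rot [1.799e+02 1.000e-01 1.792e+02] F [ 1.1 -1.1  0.5] J [ 0.78  0.11 -0.22  1.25 -0.    0.8 ]
```

```bash
python3 -m inch '[[-0.025,-0.055,0,0,0,0,-1],[-0.025,-0.055,0,0,0,0,-1],[-0.025,-0.055,0,0,0,0,-1],[-0.025,-0.055,0.02,0,0,0,-1],[-0.02,-0.055,0.03,0,0,0,-1]]'; python3 -c "from h import *;st()"
```

```text
time: 2.25
eef_pos: [0.3911, 0.104, 0.1905]
tool_rot: [3.138, 0.013, 3.13]
wrist_force: [1.3, -0.1, -0.1]
opening: 0.0853
t 2.25 jig [-248.7  -27.6] z 190.5 rot [179.8   0.7 179.3] F [ 1.3 -0.1 -0.1] J [ 0.06 -0.01 -0.45  1.11  0.    0.07]
```

```bash
python3 -m inch '[[0,-0.055,0.03,0,0,0,-1],[0,-0.03,0,0,0,0,-1],[0,0,0.04,0,0,0,-1]]'; python3 -c "from h import *;st()"
```

```text
time: 2.62
eef_pos: [0.3941, 0.0139, 0.1206]
tool_rot: [3.139, 0.019, 3.123]
wrist_force: [0.3, 0.1, 0.1]
opening: 0.0853
t 2.62 jig [-244.3 -117.6] z 120.6 rot [179.9   1.1 178.9] F [0.3 0.1 0.1] J [-0.17  0.03 -0.6   0.92  0.01 -0.15]
```

```bash
python3 -m inch '[[0,0,0.035,0,1,0,-1],[0,0,0.03,0,0,0,-1],[0,0,0.015,0,0,0,-1],[0,0,0,0,0,0,-1]]'; python3 - <<'E'
from h import *; st()
from rig import manip
d=manip.capture("wrist"); cv2.imwrite("pics/w1.png",d["frame"])
d=manip.capture("scene"); cv2.imwrite("pics/s1.png",d["frame"])
E
```

```text
time: 3.12
eef_pos: [0.3932, 0.013, 0.0368]
tool_rot: [3.139, -0.001, 3.12]
wrist_force: [0.1, 0.9, 0.8]
opening: 0.0854
t 3.12 jig [-245.1 -118.5] z 36.8 rot [ 1.799e+02 -1.000e-01  1.787e+02] F [0.1 0.9 0.8] J [-0.17  0.15 -0.71  0.71  0.   -0.15]
```

View pics/s1.png

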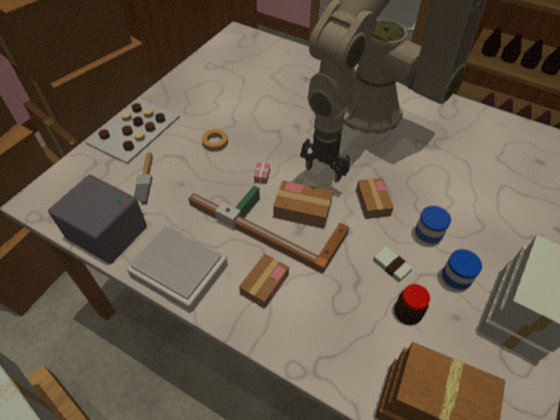

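View pics/w1.png

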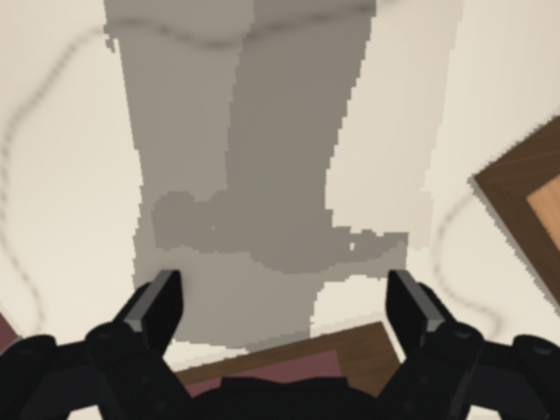

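```bash
python3 -m inch '[[-0.02,0,0,0,0,0,-1],[-0.012,0,0,0,0,0,-1],[-0.01,0,0,0,0,0,-1],[-0.01,0,0,0,0,0,-1],[-0.01,0,0,0,0,0,-1]]'; python3 -m inch '[[-0.01,0,0,0,0,0,-1],[-0.01,0,0,0,0,0,-1],[-0.01,0,0,0,0,0,-1]]'; python3 - <<'E'
from h import *; st()
from rig import manip
d=manip.capture("top"); cv2.imwrite("pics/t2.png",d["frame"][130:300,180:400].repeat(3,0).repeat(3,1))
E
```

```text
time: 3.85
eef_pos: [0.4554, 0.0131, 0.0398]
tool_rot: [3.137, -0.003, 3.122]
wrist_force: [-4.4, 1.9, 1.8]
opening: 0.0855
time: 4.22
eef_pos: [0.4827, 0.0135, 0.0389]
tool_rot: [3.136, -0.011, 3.122]
wrist_force: [-9.6, -0.2, 7.5]
opening: 0.0854
t 4.22 jig [-155.6 -116.6] z 38.9 rot [179.7  -0.6 178.9] F [-9.6 -0.2  7.5] J [-0.14  0.3  -0.49  0.79  0.   -0.12]
```

View pics/t2.png

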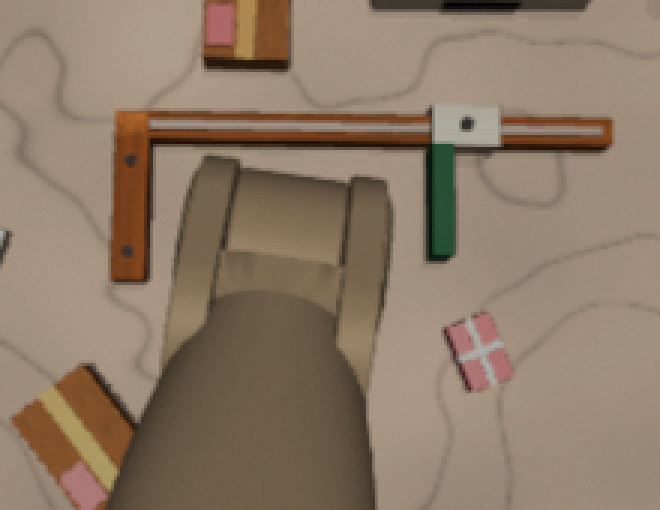

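```bash
python3 - <<'E'
from h import *
from rig import manip
d=manip.capture("scene"); cv2.imwrite("pics/s3.png",cv2.resize(d["frame"][130:290,180:400],None,fx=3,fy=3)); pickle.dump(d,open("s3.pkl","wb"))
W=world(d); m=(abs(W[...,2]-.055)<.006); 
S=W[m]; q=np.array([jig(p) for p in S]); k=(q[:,0]>-142)&(q[:,0]<-5)&(q[:,1]>-235)&(q[:,1]<-3)
r=rect(q[k]/1000); print(k.sum(),r)
E
```

```text
1560 (((-91.6536865234375, -131.7199249267578), (99.9472885131836, 152.05020141601562), 0.10405492782592773), [[-141.8000030517578, -55.79999923706055], [-141.5, -207.8000030517578], [-41.5, -207.6999969482422], [-41.79999923706055, -55.599998474121094]])
```

View pics/s3.png

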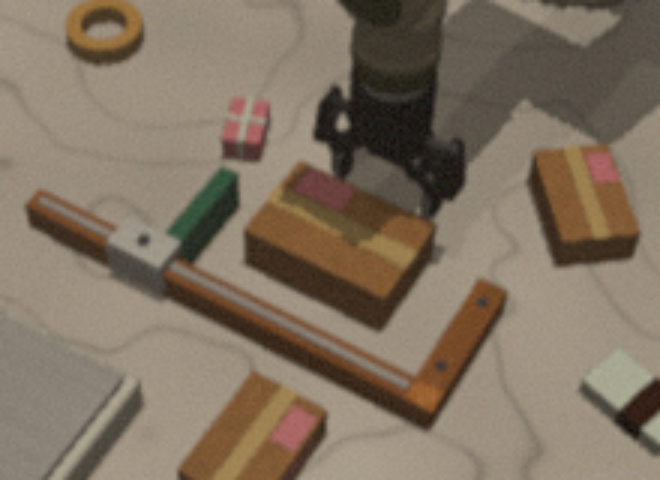

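```bash
python3 -m inch '[[-0.01,0,0,0,0,0,-1],[-0.01,0,0,0,0.5,0,-1],[-0.009,0,0,0,0,0,-1],[-0.006,0,0,0,0,0,-1]]'; python3 -c "from h import *;st()"
```

```text
time: 4.82
eef_pos: [0.5119, 0.0123, 0.0379]
tool_rot: [3.138, -0.033, 3.12]
wrist_force: [-10.1, -0.6, 7.1]
opening: 0.0858
t 4.83 jig [-126.5 -117.4] z 37.9 rot [179.8  -1.9 178.8] F [-10.1  -0.6   7.1] J [-0.13  0.37 -0.4   0.84 -0.   -0.11]
```

```bash
python3 -m inch '[[-0.007,0,0,0,-2,0,-1],[-0.006,0,0,0,-0.5,0,-1],[-0.005,0,0,0,0,0,-1]]'; python3 - <<'E'
from h import *
from rig import manip
st()
d=manip.capture("scene"); cv2.imwrite("pics/s4.png",cv2.resize(d["frame"][130:290,180:400],None,fx=3,fy=3))
W=world(d); m=(abs(W[...,2]-.055)<.006); 
S=W[m]; q=np.array([jig(p) for p in S]); k=(q[:,0]>-112)&(q[:,0]<5)&(q[:,1]>-235)&(q[:,1]<-3)
r=rect(q[k]/1000); print(k.sum(),r)
E
```

```text
time: 5.2
eef_pos: [0.5247, 0.0117, 0.0371]
tool_rot: [3.14, 0.002, 3.119]
wrist_force: [-8.5, 0.5, 6.9]
opening: 0.0853
t 5.2 jig [-113.6 -117.8] z 37.1 rot [1.799e+02 1.000e-01 1.787e+02] F [-8.5  0.5  6.9] J [-0.13  0.36 -0.4   0.8   0.   -0.11]
1689 (((-55.7540397644043, -132.7147674560547), (109.32872009277344, 152.66616821289062), 0.047106269747018814), [[-110.5, -56.400001525878906], [-110.4000015258789, -209.10000610351562], [-1.0, -209.0], [-1.2000000476837158, -56.29999923706055]])
```

View pics/s4.png

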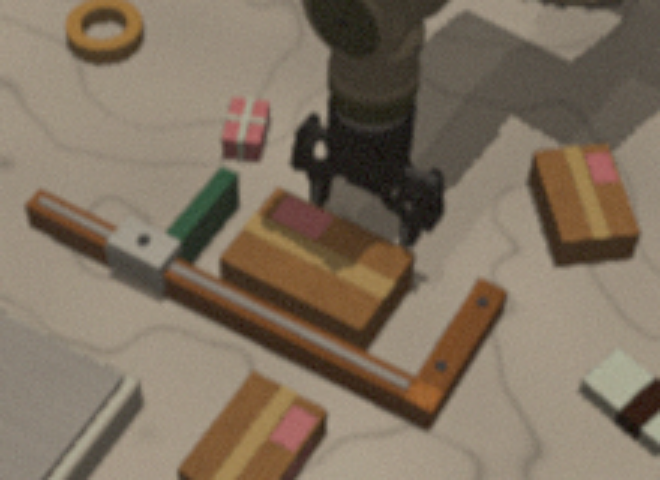

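```bash
python3 -m inch '[[0.02,0,0,0,0,0,-1],[0.01,0,-0.05,0,0,0,-1],[0,0,-0.05,0,0,0,-1],[0,-0.06,0,0,0,0.5,-1],[-0.03,-0.05,0,0,0,0.3,-1]]';  python3 -c "from h import *;st()"
```

```text
time: 5.88
eef_pos: [0.5268, -0.0994, 0.1424]
tool_rot: [-3.14, 0.014, 3.111]
wrist_force: [1.6, 0.5, 0.2]
opening: 0.0855
t 5.88 jig [-109.8 -228.9] z 142.4 rot [-179.9    0.8  178.2] F [1.6 0.5 0.2] J [-0.34  0.27 -0.24  1.04  0.   -0.31]
```

```bash
python3 -m inch '[[-0.04,-0.04,0,0,0,-0.9,-1],[-0.018,-0.008,0,0,0.5,0,-1],[0,0,0,0,0,0,-1]]';  python3 - <<'E'
from h import *
st()
from rig import manip
d=manip.capture("top"); cv2.imwrite("pics/t5.png",cv2.resize(d["frame"][130:290,180:400],None,fx=3,fy=3)); pickle.dump(d,open("t5.pkl","wb"))
W=world(d); m=(abs(W[...,2]-.055)<.005); 
S=W[m]; q=np.array([jig(p) for p in S]); k=(q[:,0]>-122)&(q[:,0]<-1)&(q[:,1]>-225)&(q[:,1]<-3)
r=rect(q[k]/1000); print(k.sum(),r)
E
```

```text
time: 6.25
eef_pos: [0.5905, -0.1572, 0.1455]
tool_rot: [-3.134, 0.016, 3.121]
wrist_force: [0.3, 0.0, -1.2]
opening: 0.0854
t 6.25 jig [ -45.3 -285.7] z 145.5 rot [-179.6    0.9  178.8] F [ 0.3  0.  -1.2] J [-0.39  0.41 -0.04  1.1  -0.   -0.37]
2222 (((-53.58933639526367, -131.72348022460938), (150.55943298339844, 100.41349029541016), 89.6364517211914), [[-104.30000305175781, -206.6999969482422], [-3.9000000953674316, -207.3000030517578], [-2.9000000953674316, -56.79999923706055], [-103.30000305175781, -56.099998474121094]])
```

View pics/t5.png

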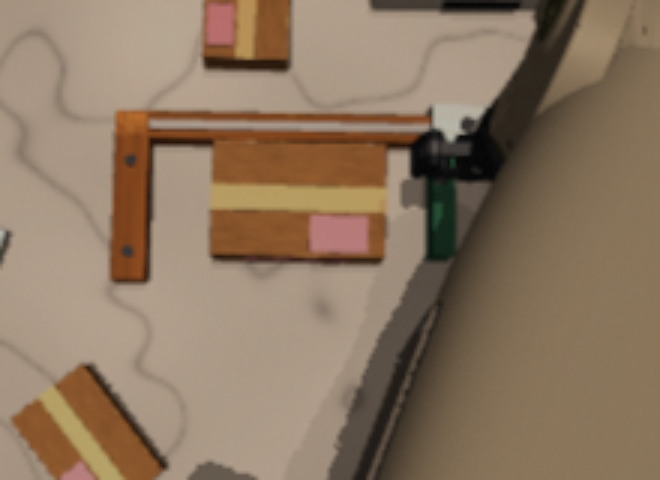

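```bash
python3 -m inch '[[0.004,0.0095,0.01,0,0.8,-0.3,-1],[0,0,0,0,0,0,-1]]';  python3 -c "from h import *;st()"
```

```text
time: 6.55
eef_pos: [0.5842, -0.1451, 0.1344]
tool_rot: [-3.135, -0.0, 3.128]
wrist_force: [-0.5, 0.4, -0.7]
opening: 0.0852
t 6.55 jig [ -51.7 -273.6] z 134.4 rot [-179.6   -0.   179.2] F [-0.5  0.4 -0.7] J [-0.37  0.41 -0.07  1.09 -0.01 -0.36]
```

```bash
python3 -m inch '[[0,-0.002,0.04,0,0,0,-1],[0,0,0.03,0,0,0,-1],[0,0,0,0,0,0,-1]]';  python3 -c "from h import *;st()"; python3 -m inch '[[0,0,0.018,0,0,0,-1],[0,0,0.01,0,0,0,-1],[0,0,0,0,0,0,-1]]';  python3 - <<'E'
from h import *
st()
from rig import manip
d=manip.capture("scene"); cv2.imwrite("pics/s6.png",cv2.resize(d["frame"][130:290,180:400],None,fx=3,fy=3))
E
```

```text
time: 6.92
eef_pos: [0.5833, -0.1449, 0.0642]
tool_rot: [-3.134, 0.001, 3.131]
wrist_force: [0.2, -0.1, 0.1]
opening: 0.0854
t 6.92 jig [ -52.6 -273.5] z 64.2 rot [-1.796e+02  1.000e-01  1.794e+02] F [ 0.2 -0.1  0.1] J [-0.37  0.46 -0.17  0.93 -0.01 -0.36]
time: 7.3
eef_pos: [0.5848, -0.1446, 0.0395]
tool_rot: [-3.132, 0.005, 3.133]
wrist_force: [0.3, 1.0, -0.0]
opening: 0.0852
t 7.3 jig [ -51.1 -273.1] z 39.5 rot [-179.5    0.3  179.5] F [ 0.3  1.  -0. ] J [-0.37  0.49 -0.2   0.88 -0.01 -0.36]
```

View pics/s6.png

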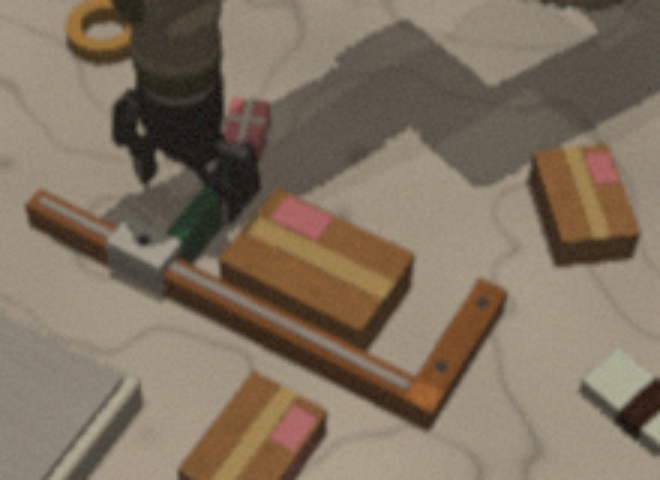

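```bash
python3 -m inch '[[0,0.008,0,0,0,0,-1],[0,0.009,0,0,0,0,-1],[0,0.01,0,0,0,0,-1],[0,0.01,0,0,0,0,-1],[0,0.006,0,0,0,0,-1]]';  python3 - <<'E'
from h import *
st()
from rig import manip
d=manip.capture("scene"); cv2.imwrite("pics/s7.png",cv2.resize(d["frame"][130:290,180:400],None,fx=3,fy=3))
W=world(d); m=(abs(W[...,2]-.055)<.004); 
S=W[m]; q=np.array([jig(p) for p in S]); k=(q[:,0]>-110)&(q[:,0]<5)&(q[:,1]>-185)&(q[:,1]<5)
r=rect(q[k]/1000); print(k.sum(),r)
k=(q[:,0]>-95)&(q[:,0]<-70)&(q[:,1]>-300)&(q[:,1]<-215);print("jaw y",q[k][:,1].min(),q[k][:,1].max())
E
```

```text
time: 7.98
eef_pos: [0.5873, -0.1011, 0.042]
tool_rot: [-3.127, 0.01, 3.132]
wrist_force: [-0.2, -3.1, -0.6]
opening: 0.0853
t 7.97 jig [ -49.3 -229.6] z 42.0 rot [-179.2    0.5  179.4] F [-0.2 -3.1 -0.6] J [-0.3   0.47 -0.22  0.87 -0.01 -0.29]
1591 (((-53.84519577026367, -105.80974578857422), (104.8597412109375, 151.6342315673828), 0.01198925543576479), [[-106.30000305175781, -30.0], [-106.30000305175781, -181.60000610351562], [-1.399999976158142, -181.60000610351562], [-1.399999976158142, -30.0]])
jaw y -267.4229590559842 -246.90406726201294
```

View pics/s7.png

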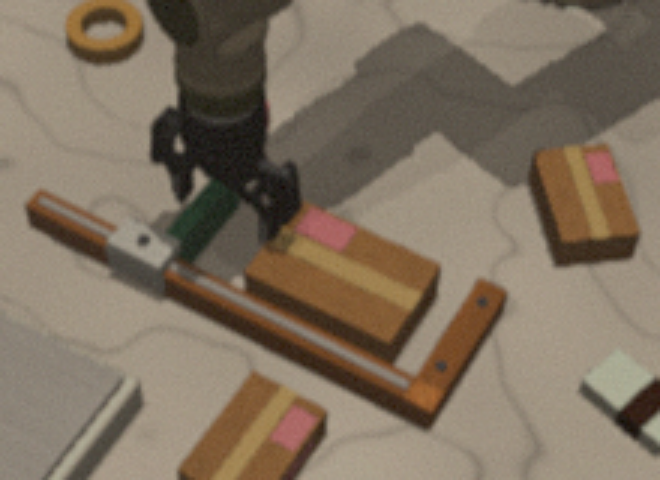

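```bash
python3 -m inch '[[0,-0.002,0,0,0,0,-1],[0,0,-0.045,0,0,0,-1],[0,0,-0.045,0,0,0,-1],[0,0.022,0,0,0,0,1],[0,0,0,0,0,0,1]]';  python3 -c "from h import *;st()"; python3 -m inch '[[0,0,0,0,0,0,1],[0,0,0,0,0,0,1]]';  python3 -c "from h import *;st()"
```

```text
time: 8.65
eef_pos: [0.585, -0.0758, 0.1324]
tool_rot: [-3.135, 0.006, 3.133]
wrist_force: [0.5, 0.2, -0.5]
opening: 0.0518
t 8.65 jig [ -52.  -204.3] z 132.4 rot [-179.6    0.3  179.5] F [ 0.5  0.2 -0.5] J [-0.26  0.38 -0.11  1.07 -0.   -0.25]
time: 8.9
eef_pos: [0.584, -0.0754, 0.1304]
tool_rot: [-3.136, 0.003, 3.134]
wrist_force: [-0.1, -0.2, -0.1]
opening: 0.0123
t 8.9 jig [ -53.  -203.9] z 130.4 rot [-179.7    0.2  179.6] F [-0.1 -0.2 -0.1] J [-0.26  0.39 -0.11  1.07 -0.   -0.25]
```

```bash
python3 -m inch '[[-0.003,-0.007,0,0,0,0.5,1],[0,0,0.04,0,0,0,1],[0,0,0.035,0,0,0,1],[0,0,0.015,0,0,0,1],[0,0,0,0,0,0,1]]';  python3 -c "from h import *;st()"
```

```text
time: 9.52
eef_pos: [0.588, -0.0862, 0.0372]
tool_rot: [-3.135, 0.003, 3.121]
wrist_force: [-0.1, 0.0, -0.5]
opening: -0.0002
t 9.53 jig [ -48.8 -214.7] z 37.2 rot [-179.6    0.2  178.8] F [-0.1  0.  -0.5] J [-0.28  0.48 -0.22  0.87 -0.01 -0.26]
```

```bash
python3 -m inch '[[0,0.015,0,0,0,0,1],[0,0.01,0,0,0,0,1],[0,0.01,0,0,0,0,1],[0,0.008,0,0,0,0,1]]';  python3 -c "from h import *;st()"; python3 -m inch '[[0,0.006,0,0,0,0,1],[0,0.005,0,0,0,0,1]]';  python3 - <<'E'
from h import *
st()
from rig import manip
d=manip.capture("scene"); cv2.imwrite("pics/s8.png",cv2.resize(d["frame"][130:290,180:400],None,fx=3,fy=3))
E
```

```text
time: 10.02
eef_pos: [0.5915, -0.0425, 0.0403]
tool_rot: [-3.131, 0.008, 3.12]
wrist_force: [-0.5, -3.7, -1.4]
opening: 0.0
t 10.03 jig [ -46.  -170.9] z 40.3 rot [-179.4    0.5  178.8] F [-0.5 -3.7 -1.4] J [-0.2   0.47 -0.23  0.86 -0.01 -0.18]
time: 10.28
eef_pos: [0.5906, -0.0353, 0.0408]
tool_rot: [-3.119, 0.006, 3.118]
wrist_force: [-6.4, -28.8, 2.8]
opening: -0.0002
t 10.28 jig [ -47.  -163.8] z 40.8 rot [-178.7    0.3  178.7] F [ -6.4 -28.8   2.8] J [-0.18  0.47 -0.23  0.87 -0.02 -0.16]
```

View pics/s8.png

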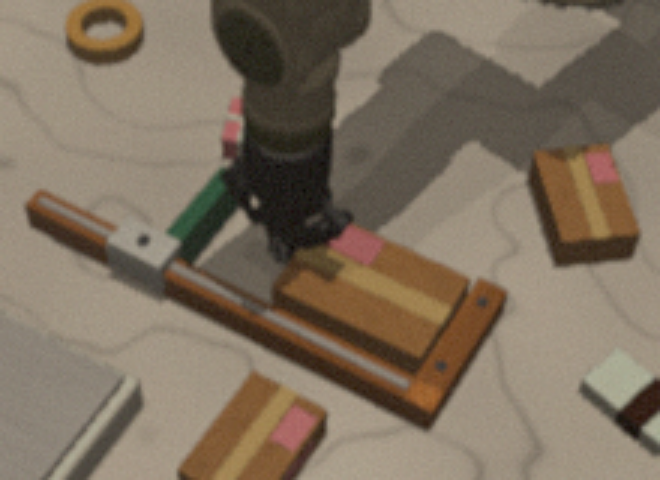

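```bash
python3 -m inch '[[0,-0.012,0,0,0,0,1],[0,0,-0.04,0,0,0,-1],[0.01,0,-0.04,0,0,0,-1],[0.045,0.04,0,0,0,-0.5,-1],[0.05,0.06,0,0,0,0,-1]]';  python3 -c "from h import *;st()"
```

```text
time: 10.95
eef_pos: [0.4961, 0.0478, 0.1216]
tool_rot: [-3.125, 0.011, 3.121]
wrist_force: [0.9, 1.4, -0.3]
opening: 0.0723
t 10.95 jig [-142.8  -82.2] z 121.6 rot [-179.1    0.6  178.8] F [ 0.9  1.4 -0.3] J [-0.06  0.23 -0.36  0.97 -0.02 -0.04]
```

```bash
python3 -m inch '[[0.006,0.007,0.03,-0.9,0.6,-0.4,-1],[0,0,0.035,0,0,0,-1],[0,0,0.018,0,0,0,-1],[0,0,0,0,0,0,-1]]';  python3 - <<'E'
from h import *
st()
from rig import manip
d=manip.capture("scene"); cv2.imwrite("pics/s9.png",cv2.resize(d["frame"][130:290,180:400],None,fx=3,fy=3))
E
```

```text
time: 11.45
eef_pos: [0.488, 0.0611, 0.0391]
tool_rot: [3.135, 0.004, 3.137]
wrist_force: [-0.3, -0.2, 0.9]
opening: 0.0857
t 11.45 jig [-151.1  -69. ] z 39.1 rot [179.6   0.2 179.7] F [-0.3 -0.2  0.9] J [-0.04  0.31 -0.49  0.77  0.01 -0.04]
```

View pics/s9.png

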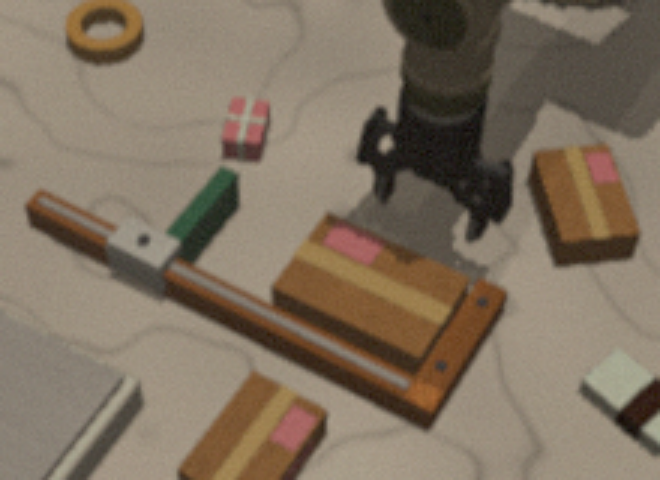

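```bash
python3 -m inch '[[-0.015,-0.007,0,0,0,0.5,-1],[-0.01,0,0,0,0,0,-1],[-0.007,0,0,0,0,0,-1],[-0.005,0,0,0,0,0,-1]]';  python3 -c "from h import *;st()"; python3 -m inch '[[-0.005,0,0,0,0,0,-1],[-0.004,0,0,0,0,0,-1]]';  python3 -c "from h import *;st()"
```

```text
time: 12.0
eef_pos: [0.5293, 0.053, 0.0427]
tool_rot: [3.135, 0.007, 3.127]
wrist_force: [-7.3, 0.4, 4.0]
opening: 0.0854
t 12.0 jig [-109.7  -76.5] z 42.7 rot [179.6   0.4 179.1] F [-7.3  0.4  4. ] J [-0.06  0.37 -0.39  0.81  0.01 -0.04]
time: 12.25
eef_pos: [0.5308, 0.053, 0.0417]
tool_rot: [3.135, -0.008, 3.127]
wrist_force: [-12.3, -0.3, 9.4]
opening: 0.0853
t 12.25 jig [-108.2  -76.4] z 41.7 rot [179.6  -0.5 179.1] F [-12.3  -0.3   9.4] J [-0.05  0.38 -0.37  0.83  0.01 -0.04]
```

```bash
python3 -m inch '[[-0.006,0,0,0,0,0,-1],[-0.007,0,0,0,0,0,-1]]';  python3 -c "from h import *;st()"
```

```text
time: 12.5
eef_pos: [0.5305, 0.0534, 0.0401]
tool_rot: [3.136, -0.033, 3.127]
wrist_force: [-19.6, -1.1, 14.6]
opening: 0.0854
t 12.5 jig [-108.5  -76. ] z 40.1 rot [179.7  -1.9 179.2] F [-19.6  -1.1  14.6] J [-0.05  0.4  -0.34  0.86  0.   -0.04]
```

```bash
python3 -m inch '[[0.025,0,0,0,-1.5,0,-1],[0.01,0,0,0,0,0,-1],[0,0,-0.05,0,0,0,-1],[0,-0.06,-0.05,0,0,0,-1],[0,-0.06,0,0,0,0,-1]]';  python3 -m inch '[[0,-0.06,0,0,0,0,1],[0,-0.06,0,0,0,0,1]]'; cat > look.py <<'E'
from h import *
from rig import manip
import sys
st()
for n in ("top","scene"):
    d=manip.capture(n); cv2.imwrite(f"pics/{n}_{sys.argv[1]}.png",cv2.resize(d["frame"][130:290,180:400],None,fx=3,fy=3))
    pickle.dump(d,open(f"{n}_{sys.argv[1]}.pkl","wb"))
    W=world(d); q=np.einsum("ij,hwj->hwi",J,W[...,:2]-C)*1000; z=W[...,2]
    m=((abs(z-.055)<.005)&(q[...,0]<8)&(q[...,0]>-125)&(q[...,1]<8)&(q[...,1]>-300)).astype(np.uint8)
    nn,lab,s,_=cv2.connectedComponentsWithStats(m,connectivity=4)
    for k in range(1,nn):
        if s[k,4]>60:
            Q=q[lab==k]; r=cv2.minAreaRect(Q.astype(np.float32)); print(n,s[k,4],"c",np.round(r[0],1),"size",np.round(r[1],1),"ang",round(r[2],2),"z",z[lab==k].mean().round(4),"x",np.percentile(Q[:,0],[1,99]).round(1),"y",np.percentile(Q[:,1],[1,99]).round(1))
E
python3 look.py 10
```

```text
time: 13.12
eef_pos: [0.497, -0.0555, 0.1348]
tool_rot: [3.137, -0.005, 3.135]
wrist_force: [0.4, -0.4, -0.7]
opening: 0.0855
time: 13.38
eef_pos: [0.4992, -0.18, 0.1369]
tool_rot: [3.14, 0.002, 3.137]
wrist_force: [0.8, 0.7, 0.6]
opening: 0.0511
t 13.38 jig [-136.1 -309.9] z 136.9 rot [1.799e+02 1.000e-01 1.797e+02] F [0.8 0.7 0.6] J [-0.5   0.28 -0.25  1.04  0.   -0.49]
top 362 c [ -46.7 -272.8] size [ 54.  108.2] ang 89.96 z 0.0536 x [-100.3    7.2] y [-297.7 -246. ]
top 2235 c [-48.7 -75.5] size [100.2 149.7] ang 0.67 z 0.0547 x [-98.5  -0.3] y [-149.2   -2.3]
scene 254 c [ -45.4 -272.6] size [ 52.8 107.2] ang 89.38 z 0.0541 x [-97.4   7.7] y [-297.4 -246.7]
scene 1731 c [-47.3 -76.6] size [104.4 151.6] ang 0.47 z 0.0553 x [-97.7   1.9] y [-150.    -2.1]
```

View pics/top_10.png

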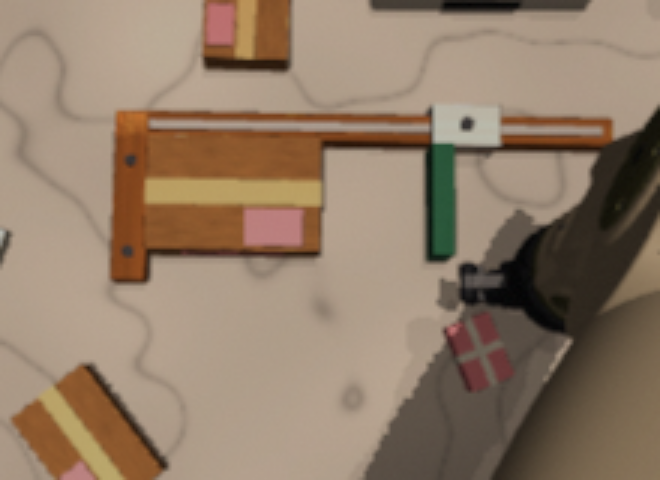

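```bash
python3 -m inch '[[-0.045,0.006,0,0,0,0.5,1],[-0.04,0.006,0,0,0,0,1],[0,0,0,0,0,0,1]]';  python3 -c "from h import *;st()"
```

```text
time: 13.85
eef_pos: [0.588, -0.1757, 0.137]
tool_rot: [-3.14, 0.004, 3.115]
wrist_force: [-1.3, 0.2, -0.5]
opening: 0.0002
t 13.85 jig [ -47.4 -304.1] z 137.0 rot [-179.9    0.3  178.5] F [-1.3  0.2 -0.5] J [-0.42  0.43 -0.03  1.11  0.   -0.39]
```

```bash
python3 -m inch '[[0,0.003,0.04,0,0,-0.6,1],[0,0,0.04,0,0,0,1],[0,0,0.018,0,0,0,1],[0,0,0,0,0,0,1]]';  python3 -c "from h import *;st()"; python3 -m inch '[[0,0.015,0,0,0,0,1],[0,0.012,0,0,0,0,1],[0,0.012,0,0,0,0,1],[0,0.015,0,0,0,0,1],[0,0.015,0,0,0,0,1]]';  python3 -c "from h import *;st()"
```

```text
time: 14.35
eef_pos: [0.5885, -0.1716, 0.0376]
tool_rot: [-3.139, 0.005, 3.127]
wrist_force: [-0.5, 0.3, 0.6]
opening: -0.0
t 14.35 jig [ -47.  -300.1] z 37.6 rot [-179.9    0.3  179.2] F [-0.5  0.3  0.6] J [-0.41  0.51 -0.17  0.89  0.   -0.4 ]
time: 14.98
eef_pos: [0.5907, -0.0997, 0.0411]
tool_rot: [-3.136, 0.01, 3.126]
wrist_force: [0.1, -2.2, -1.4]
opening: -0.0
t 14.97 jig [ -45.9 -228.1] z 41.1 rot [-179.7    0.6  179.1] F [ 0.1 -2.2 -1.4] J [-0.3   0.48 -0.21  0.87 -0.   -0.28]
```

```bash
python3 -m inch '[[0,0.013,0.002,0,0.5,0,1],[0,0.012,0,0,0,0,1],[0,0.008,0,0,0,0,1],[0,0.005,0,0,0,0,1]]';  python3 -c "from h import *;st()"
```

```text
time: 15.48
eef_pos: [0.5918, -0.0578, 0.0394]
tool_rot: [-3.136, 0.001, 3.128]
wrist_force: [-0.9, -1.8, 1.0]
opening: 0.0005
t 15.47 jig [ -45.4 -186.2] z 39.4 rot [-1.797e+02  1.000e-01  1.792e+02] F [-0.9 -1.8  1. ] J [-0.23  0.48 -0.22  0.88 -0.01 -0.22]
```

```bash
python3 -m inch '[[0,0.004,0,0,0,0,1],[0,0.003,0,0,0,0,1]]';  python3 -c "from h import *;st()"; python3 -m inch '[[0,0.004,0,0,0,0,1],[0,0.003,0,0,0,0,1]]';  python3 -c "from h import *;st()"
```

```text
time: 15.72
eef_pos: [0.5919, -0.0552, 0.0396]
tool_rot: [-3.125, 0.001, 3.125]
wrist_force: [-2.4, -15.3, -0.2]
opening: 0.0001
t 15.72 jig [ -45.4 -183.6] z 39.6 rot [-179.1    0.   179.1] F [ -2.4 -15.3  -0.2] J [-0.22  0.48 -0.22  0.87 -0.02 -0.2 ]
time: 15.98
eef_pos: [0.5918, -0.0555, 0.0398]
tool_rot: [-3.112, -0.0, 3.119]
wrist_force: [-1.6, -10.0, -0.2]
opening: -0.0003
t 15.97 jig [ -45.5 -183.9] z 39.8 rot [-178.3   -0.   178.7] F [ -1.6 -10.   -0.2] J [-0.21  0.48 -0.22  0.87 -0.03 -0.19]
```

```bash
python3 -m inch '[[0,-0.015,0,0,0,0,1],[0,-0.01,0,0,0,0,1],[0,0,-0.05,-1,0,0,1],[0,0,-0.06,0,0,0,1],[0.03,-0.06,-0.03,0,0,0,1]]';python3 -m inch '[[0.03,-0.06,0,0,0,0,1],[0.03,-0.06,0,0,0,0,1],[0,-0.06,0,0,0,0,1],[0,0,0,0,0,0,1]]' ; python3 look.py 11
```

```text
time: 16.6
eef_pos: [0.5641, -0.1281, 0.1761]
tool_rot: [-3.136, -0.005, 3.123]
wrist_force: [1.1, -0.8, -0.7]
opening: -0.0003
time: 17.1
eef_pos: [0.5032, -0.3085, 0.1815]
tool_rot: [-3.134, 0.005, 3.12]
wrist_force: [-0.4, 0.3, -0.8]
opening: 0.0001
t 17.1 jig [-130.2 -438.3] z 181.5 rot [-179.6    0.3  178.8] F [-0.4  0.3 -0.8] J [-0.68  0.36 -0.03  1.18 -0.   -0.66]
top 2633 c [ -46.1 -103. ] size [107.8 208. ] ang 0.13 z 0.0546 x [-98.7   5.3] y [-195.4   -0.8]
scene 1989 c [ -45.3 -104.7] size [209.4 108.4] ang 88.91 z 0.0551 x [-97.1   5.3] y [-191.9   -1.5]
```

View pics/top_11.png

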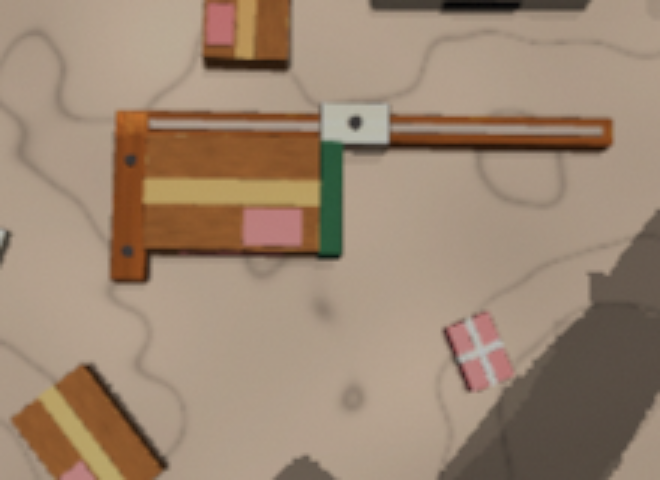

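View pics/scene_11.png

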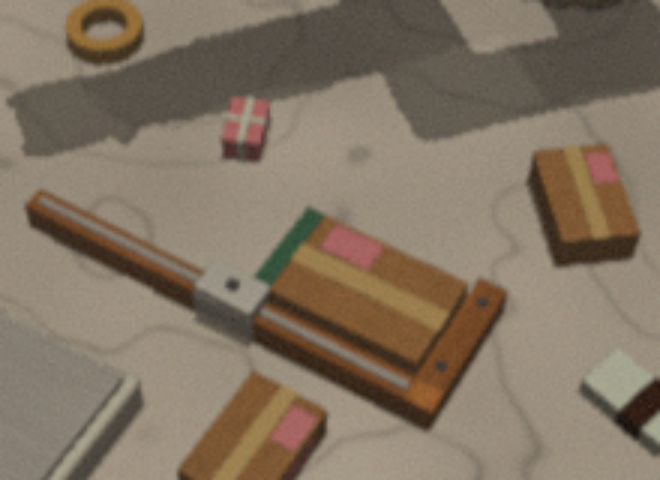

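The top view shows the carton in the corner, with the jaw plate flat on its right side. I'll check the fit more precisely, including the other objects.

```bash
python3 - <<'E'
from h import *
for n in ("top_0","top_10","top_11"):
    d=pickle.load(open(n.replace("top_0","top0")+".pkl","rb")); W=world(d); q=np.einsum("ij,hwj->hwi",J,W[...,:2]-C)*1000; z=W[...,2]
    def edge(m,axis,coord,lo,hi,fn):
        # per-bin extreme along 'axis' vs coord
        P=q[m]; b=np.round(P[:,coord]/3); o=[]
        for k in np.unique(b):
            if lo<k*3<hi: o.append((k*3,fn(P[b==k][:,axis])))
        o=np.array(o); 
        if len(o)<5: return None
        p=np.polyfit(o[:,0],o[:,1],1); return (np.degrees(p[0]).round(2), np.polyval(p,(lo+hi)/2).round(1))
    rail=(abs(z-.035)<.005)&(q[...,0]>-5)&(q[...,0]<32)
    print(n,"rail back",edge(rail,0,1,-140,-5,np.max),"rail back all",edge(rail,0,1,-400,10,np.max),"rail front right",edge(rail,0,1,-400,-300,np.min))
    stop=(abs(z-.035)<.005)&(q[...,1]>-6)&(q[...,1]<36)&(q[...,0]<0)
    print("  stop outer",edge(stop,1,0,-115,-5,np.max),"stop inner",edge(stop,1,0,-122,-5,np.min))
    car=(abs(z-.055)<.005)&(q[...,0]<3)&(q[...,1]>-147)&(q[...,0]>-125)&(q[...,1]<8)
    print("  carton front",edge(car,0,1,-140,-8,np.min),"back",edge(car,0,1,-140,-8,np.max),"left",edge(car,1,0,-92,-8,np.max))
    jw=(abs(z-.054)<.005)&(q[...,0]<-5)&(q[...,1]<-150)&(q[...,0]>-110)&(q[...,1]>-300)
    print("  jaw back",edge(jw,1,0,-95,-10,np.min))
a=pickle.load(open("top0.pkl","rb"))["frame"].astype(int);b=pickle.load(open("top_11.pkl","rb"))["frame"].astype(int)
cv2.imwrite("pics/full11.png",b); cv2.imwrite("pics/diff.png",abs(a-b).max(-1).clip(0,255))
E
```

```text
top_0 rail back (np.float64(0.19), np.float64(24.1)) rail back all (np.float64(-0.09), np.float64(24.5)) rail front right (np.float64(-0.04), np.float64(2.0))
  stop outer (np.float64(-0.12), np.float64(29.0)) stop inner (np.float64(0.07), np.float64(1.6))
  carton front (np.float64(0.51), np.float64(-123.3)) back (np.float64(-16.14), np.float64(-94.2)) left (np.float64(-208.41), np.float64(-228.0))
  jaw back (np.float64(-0.46), np.float64(-263.6))
top_10 rail back (np.float64(0.07), np.float64(24.1)) rail back all (np.float64(-0.03), np.float64(24.4)) rail front right (np.float64(-0.67), np.float64(2.1))
  stop outer (np.float64(-0.33), np.float64(29.0)) stop inner (np.float64(1.25), np.float64(2.7))
  carton front (np.float64(-0.8), np.float64(-98.4)) back (np.float64(0.46), np.float64(-0.4)) left (np.float64(0.91), np.float64(-1.8))
  jaw back (np.float64(0.16), np.float64(-263.7))
top_11 rail back (np.float64(0.24), np.float64(24.2)) rail back all (np.float64(-0.05), np.float64(24.4)) rail front right (np.float64(-0.46), np.float64(1.9))
  stop outer (np.float64(-0.2), np.float64(29.1)) stop inner (np.float64(1.91), np.float64(4.1))
  carton front (np.float64(-0.67), np.float64(-98.3)) back (np.float64(0.66), np.float64(-0.5)) left (np.float64(-0.81), np.float64(-0.5))
  jaw back (np.float64(0.54), np.float64(-168.4))[ WARN:0@0.330] global loadsave.cpp:1063 imwrite_ Unsupported depth image for selected encoder is fallbacked to CV_8U.
```

View pics/diff.png

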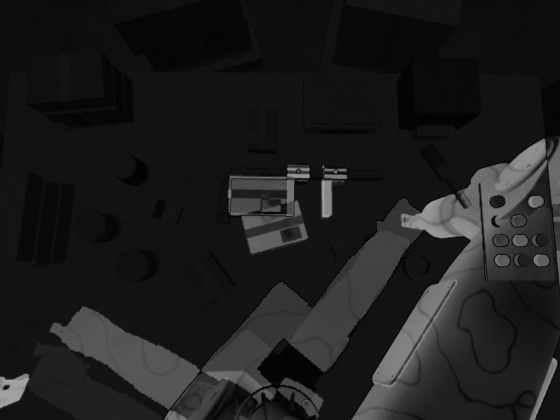

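View pics/full11.png

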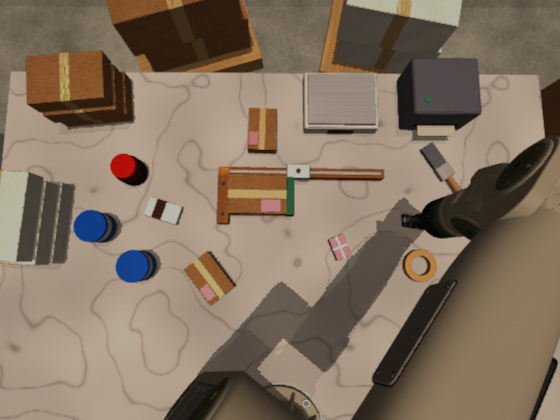

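```bash
python3 -c "
from rig import manip
print(manip.job_done()); print(manip.get_state()['time'])"
```

```text
the job is handed in; nothing more can be done
None
the job is handed in; nothing more can be done
```

I pushed the carton square to the back rail with the open fingers, then along into the end stop, and pressed it back against the rail. After that I slid the green jaw up to it with the closed fingers, backed the hand clear and handed the job in at about 17 s.

**Last checks:**
- **Carton:** in the last top view it sits within about 1–2 mm of its seated position on both axes. I measured its front edge at jig x ≈ -98 and its end at y ≈ -0.5. The measured edge angles were +0.7° and -0.7°, which cancel, so I took it as square within noise.
- **Seating forces:** contact force rose with no further movement at the rail (about 20 N) and at the jaw (10 to 15 N). At the end stop it rose to about 29 N.
- **Jaw:** the back of its plate is at about y = -168, which puts its face on the carton.
- **Other objects:** comparing the first and last top views, nothing else moved. The arm hid part of the brush in the last view, but it never came near it at bench height.

None of these checks failed. The camera is only good to about 2 mm, so they can't rule out a gap of a millimetre or so.

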